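# Pull the snug dust cap off the specimen holder

## Task

Use the standing fork puller to take the round dust cap with the overhanging rim off its specimen holder: gently slide the fork under the cap's rim all the way home, until its stop bears lightly on the waist, and pull straight up until the cap pops off. Carry the cap level on the fork to the white board, stand it upright there, draw the fork clear of it and leave the puller standing upright near by. Never touch the cap with the gripper, and leave the bottle, dish and jar alone.

Things in the scene. Friction and masses are not known exactly. Their poses are not given: they have to be found in the camera images.
- puller: Loose brass fork puller standing on its fork, 145 g. Origin: fork's underside, under the handle's middle; x to the fork's open end, z up. Fork 4 mm thick, 48 mm wide (y), x -32 to +18 mm; slot 28 mm wide (34 mm over the last 10 mm), closed by a stiff sliding stop left anywhere from x -14 to -7 mm: find it by feel. Upright at x -32 to -26 mm, then a bar at z 34 to 40 mm over the slot.
- puller_grip (a point): Point in the puller's black handle block, 62 mm straight above the puller's origin; same axes. The block is 40 mm (x) by 20 mm (y) by 40 mm, z 40 to 80 mm above the fork's underside, centred over the origin. Grip it across y from above.
- cap: Loose round aluminium dust cap, 60 g, snug on the holder's post. Origin: centre of its underside, z up. Waist 24 mm wide from z 0 to 6.5 mm; above it a rim 44 mm wide, z 6.5 to 14.5 mm (flat top). On the holder this leaves a 6.5 mm gap under the rim. Hidden spring balls hold it: it slides 1 mm sideways at about 5 N, lifts off at 6 to 14 N and is free after 10 mm. It stands by itself on its waist.
- holder: Fixed dark block 130 mm (x) by 90 mm (y), 24 mm high, that carries the cap. Its grey top plate floats on springs (sinks 1 mm per 4 N, at most 3 mm). Origin: centre of its underside; z up. The post is at x +20 mm, y 0, so the longer flat stretch of the top (85 mm) lies on its -x side, which looks roughly to the robot: slide the fork in from there, along +x.
- holder_seat (a point): Point on the post's axis at the holder's top face, 24 mm above the bench; the cap's origin lies here while the cap is on. The post ends 9 mm above it.
- holder2: Neighbouring fixed block of the same size with a low plain lid 52 mm wide with no waist, 35 mm high in all; not part of the job. Origin: centre of its underside.
- board: Fixed white ceramic board 180 mm (x) by 140 mm (y), 5 mm thick, on the bench. Origin: centre of its underside; its top is at z = 5 mm.
- bottle: Bystander: loose white bottle 66 mm in diameter, 140 mm tall. Origin: centre of its underside.
- dish: Bystander: loose shallow glass dish 80 mm in diameter, 14 mm tall. Origin: centre of its underside.
- jar: Bystander: loose small glass jar 40 mm in diameter, 35 mm tall. Origin: centre of its underside.
Things that resemble listed ones, but are neither listed nor needed, are in the scene too. There is more than one size of the cap; the job needs the largest.

How it is judged (in metres and radians):
On the way, in this order (a step that is already met when the one before it is completed fails the run):
1. the fork is home under the rim, its stop bearing on the waist (over 1.5 N) and not yet lifting, while the cap sits on its post (distance between cap and holder_seat below 0.003 m and x of cap in the frame of puller between -0.005 and 0.0065 m and z of puller in the frame of holder_seat between -0.004 and 0.0024 m and angle between puller's own z axis and vertical below 0.12 rad and contact force between puller and cap above 1.5 N), for 0.05 s.
2. the cap has been pulled off and rides level on the fork, clear of the post (z of cap in the frame of holder_seat above 0.02 m and horizontal distance between puller and cap below 0.012 m and angle between cap's own z axis and vertical below 0.15 rad and contact force between puller and cap above 0.1 N), for 0.2 s.
At the end, for the whole second after the job is handed in: The cap stands upright (0.08 rad) and still on the board, its middle 5 mm or more inside the edges; the puller stands upright (0.2 rad) and still on board or bench, its fork drawn out clear of the cap (origins over 35 mm apart), within 0.3 m of the board's middle (x of cap in the frame of board between -0.085 and 0.085 m and y of cap in the frame of board between -0.065 and 0.065 m and height (world z) of cap between 0.003 and 0.0075 m and angle between cap's own z axis and vertical below 0.08 rad and linear speed of each of cap, puller below 0.02 m/s and horizontal distance between cap and puller above 0.035 m and contact force between puller and cap below 0.05 N and angle between puller's own z axis and vertical below 0.2 rad and height (world z) of puller below 0.012 m and horizontal distance between puller and board below 0.3 m); the robot touches nothing.
It fails at once if the gripper or arm touches the cap (contact force between any of the fingers, the arm and cap above 0.3 N).
It fails at once if the puller presses on the holder with over 12 N, pushes the cap sideways with over 12 N, or pulls it with over 20 N (contact force between puller and holder above 12 N or contact force between puller and cap above 20 N or (contact force between puller and cap above 12 N and z of puller in the frame of holder_seat below 0.0022 m and z of cap in the frame of holder_seat between -0.002 and 0.002 m and horizontal distance between cap and holder_seat below 0.006 m)).
It fails at once if the cap is tipped (over 0.3 rad), flung or dropped (over 0.7 m/s) (angle between cap's own z axis and vertical above 0.3 rad or linear speed of cap above 0.7 m/s).
It fails at once if the cap is wrenched off sideways instead of straight up (more than 6 mm off the axis while less than 8 mm up) (z of cap in the frame of holder_seat between -0.005 and 0.008 m and horizontal distance between cap and holder_seat between 0.006 and 0.03 m).
It fails at once if the bottle, dish or jar is moved more than 15 mm (distance of any of bottle, dish, jar from where it was at the start of the episode above 0.015 m).
It also fails if it takes over 67 s, if anything falls off the work surface, if the arm or the gripper's body presses on something with over 40 N, if the wrist force passes 120 N, or if a joint passes its speed limit or range.

## Robot

A 6-joint arm with a two-finger parallel gripper is mounted at the origin on the work surface. World frame = base frame: x ahead of the robot, y to its left, z up, the work surface at z = 0. Lengths are in m, angles in degrees, forces in N, time in s.
With the tool pointing down it reaches from about 0.275 to 0.825 m from the base axis. Payload 4.9 kg.
Tool frame: the origin (TCP) lies on the centre line of the jaws, within the pads' length; the fingertips stand 19 mm ahead of it and the grasp point (between the pads) is the TCP; z points along the fingers, y is the line along which they close (so a half turn about z gives the same grasp; the last joint's range is limited). The gripper opens to 85 mm and grips with 20 to 120 N. Pads are 22 mm wide; open, the fingers measure 114 mm over their backs; the gripper's body (76 mm by 85 mm) begins 54 mm behind the grasp point. The pads swing forward as they close: fully open they stand 13 mm farther back than shut.
Start: joints at [-75.184, 18.69, -11.035, 60.275, 0, 82.311], TCP at [0.211, -0.508, 0.25] pointing down, gripper open.
Joint ranges: [-152.03, 152.03], [-55.5, 102.48], [-74.3, 77.21], [-110.64, 120.58], [-84.22, 78.4], [-180, 180]. Speed limits (degrees/s): [147.25, 147.25, 180, 180, 180, 180].

## Interface

Orientations are given as a 3x3 rotation matrix whose columns are the frame's x, y, z axes.
In Python, from plant import * gives the robot as it stands.
- The arm moves only by the tool play_rows, never from a script. Its argument "steps" is one flat list of numbers, 7 for each row, row after row: the shift along the world's x, y, z in mm, then the turn, a rotation vector about the world's x, y, z in rad, then the finger opening in mm, from 0 to 85.4. In form: [x, y, z, ax, ay, az, fingers, x, y, z, ax, ay, az, fingers, ...]. A call has 1 to 12 rows; each row is the pose to reach, as a shift and turn from the pose commanded when the call began; what a row does not reach only later rows make up. A row lasts 1/12 s, in which the tool goes at most 41.7 mm and 7.16 degrees, less where a joint would pass 70% of its speed; a pose out of reach is approached as far as the arm can. A call with a gripper value outside its range is refused whole. The fingers move at their own pace and stop on an object; the grip force is fixed at half the most. Time passes only in rows, so rows that repeat a pose let the fingers close. It gives the time, the measured TCP pose, the force, the opening and the grip force at its end, in the units of the state.
- sense(): the state, without advancing time (a new reading comes with each control period).
- grab_frame(name): name is "scene" or "top" or "wrist"; returns (picture, depth): 480x640x3 uint8, red, green, blue; 480x640 float32, m along the optical axis (not along the pixel's ray), 0 where there is no reading.
- calibration(name): a dict with "camera_matrix" (3x3 intrinsics, pixels), "extrinsics" (4x4, takes a point from world to camera coordinates). Camera axes: x right, y down, z forward; pixel columns grow to the right and rows downward; lengths in m; the calibration is good to about 2 mm. A picture is of the moment at which its call begins: read the wrist's pose just before it. calibration takes no time and is no camera call; for the wrist camera it gives the pose at the moment of the call.
- hand_in(): hands the job in; it is judged then, once.
Trained networks look in the newest picture that a camera, given by its name, has taken for a name from the list of things; names that differ only in an ending like _2 or _b are one class to them, and where a whole thing is asked for, a point or a joint stands for the part that bears it (a point fixed in the world has none). Each returns a list of dicts, best first, with "score" (0 to 1); they miss things now and then, are a little off and sometimes report something else, mostly with a low value. They report only what shows in the picture. A call takes as long as a camera call. They do not tell look-alikes from the thing itself.
- look_for(camera, thing): "at" ([x, y, z] in m, in world coordinates, good to about 4 mm: the middle of the surface that is visible of it).
- mark_of(camera, thing): "at" ([x, y, z] in m, in world coordinates, good to about 4 mm: a listed point, or the origin of a listed thing).
The state is a dict: "clock": time; "qpos": joint angles; "qd": joint speeds; "effort": joint torques, N m; "tcp_pos": TCP position; "orientation": TCP orientation; "wrist_force": force on the tool from outside, world axes, zero at the start; "moment": the same for the moment, N m; "width": finger opening in m; "grip_force": force on a finger pad.
Only numpy, scipy, OpenCV 4.12 (cv2) and the standard library are available. Lean on these libraries where they do the work, as an engineer would, in place of code of your own. Each camera call takes 0.05 s, during which the arm holds its last target. There are 200 camera calls.

## Working session

There is one attempt and no reset: what is moved stays moved. The work goes in short steps, Python scripts to look and compute and a tool call to move; the robot and the scene stay as the last step left them, time stands still between calls to the robot, and variables do not carry over. Pictures are saved under pics/ and viewed, at most 10 in all, crops included, and the job is handed in when it is done.

Besides the shell and the picture viewer there is one more tool, called after "Emit:" by a JSON object that holds its "method" and its "body". play_rows: Moves the arm, as the interface text tells. Its arguments: {"type":"object","properties":{"steps":{"type":"array","items":{"type":"number"}}},"required":["steps"]}

```bash
mkdir -p pics; ls; python3 - <<'E'
from plant import *
import cv2, numpy as np
for c in ("scene","top"):
    im,d=grab_frame(c); cv2.imwrite(f"pics/{c}0.png",im[:,:,::-1]); np.save(f"pics/{c}0.npy",d)
    for t in ("puller","puller_grip","cap","holder","holder2","board","bottle","dish","jar"):
        try: print(c,t,[(np.round(r["at"],3).tolist(),round(r["score"],2)) for r in mark_of(c,t)[:4]])
        except Exception as e: print(c,t,e)
print(sense())
E
```

```text
pics
scene puller [([0.46, -0.28, -0.006], 0.64)]
scene puller_grip [([0.464, -0.28, 0.062], 0.87)]
scene cap [([0.682, 0.05, -0.002], 0.82), ([0.58, 0.122, 0.027], 0.61), ([0.685, 0.122, 0.001], 0.5)]
scene holder [([0.56, 0.117, -0.004], 0.79)]
scene holder2 [([0.56, 0.117, -0.004], 0.79)]
scene board [([0.477, 0.301, 0.002], 0.73), ([0.463, -0.284, 0.065], 0.66)]
scene bottle [([0.785, 0.124, -0.0], 0.67), ([0.748, 0.289, 0.0], 0.34), ([0.579, 0.12, 0.027], 0.16)]
scene dish [([0.79, -0.114, -0.001], 0.71)]
scene jar [([0.751, 0.288, -0.003], 0.96), ([0.478, 0.301, 0.0], 0.22)]
top puller [([0.462, -0.28, 0.004], 0.91), ([0.588, 0.119, 0.027], 0.48)]
top puller_grip [([0.581, 0.121, 0.027], 0.73), ([0.465, -0.282, 0.062], 0.56)]
top cap [([0.584, 0.121, 0.026], 0.92), ([0.681, 0.05, 0.001], 0.66), ([0.683, 0.125, -0.001], 0.44), ([0.796, -0.109, 0.002], 0.16)]
top holder [([0.558, -0.095, -0.004], 0.81), ([0.563, 0.119, 0.003], 0.6)]
top holder2 [([0.558, -0.095, -0.004], 0.81), ([0.563, 0.119, 0.003], 0.6)]
top board [([0.478, 0.296, 0.002], 0.56)]
top bottle [([0.783, 0.119, 0.0
[... 158 characters left out ...]
01,
       -2.16240104e-03,  8.23094883e+01]), 'qd': array([-0.00891045, -0.00809977, -0.03462591,  0.0664255 ,  0.04665687,
        0.0153729 ]), 'effort': array([ 1.14636223e-04, -4.43335032e+01,  2.62761194e+01,  9.65021936e-04,
       -1.96025853e-04, -4.42461726e-06]), 'tcp_pos': array([ 0.21054668, -0.50812961,  0.25029853]), 'orientation': array([[ 9.23821687e-01,  3.82823052e-01, -3.00872948e-05],
       [ 3.82823051e-01, -9.23821688e-01, -3.38388534e-05],
       [-4.07495886e-05,  1.97429567e-05, -9.99999999e-01]]), 'wrist_force': array([ 0.63773092, -0.15180721,  0.55325111]), 'moment': array([-0.07867369, -0.0169168 , -0.01806576]), 'grip_force': 0.0, 'width': 0.08552485727323288}
```

View pics/top0.png

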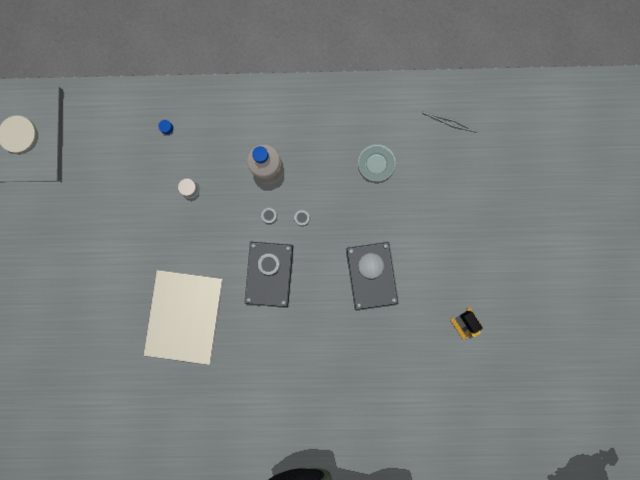

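View pics/scene0.png

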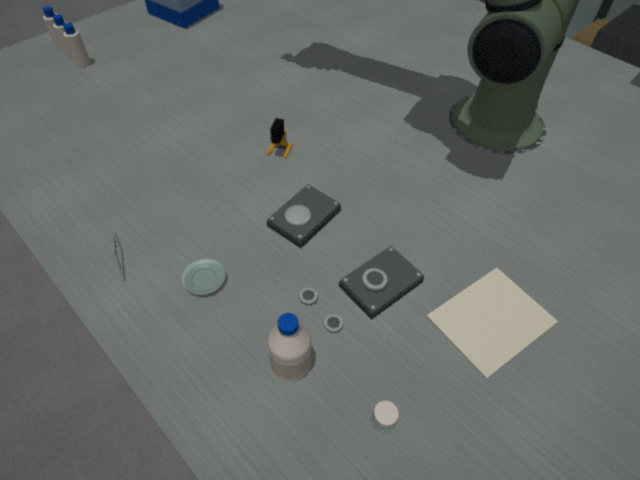

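Emit:
{"method": "play_rows", "body": {"steps": [30, 34, 0, 0, 0, 0, 85, 60, 68, 0, 0, 0, 0, 85, 90, 102, 0, 0, 0, 0, 85, 120, 136, 0, 0, 0, 0, 85, 150, 170, 0, 0, 0, 0, 85, 170, 200, 0, 0, 0, 0, 85, 180, 225, 0, 0, 0, 0, 85, 180, 225, 0, 0, 0, 0, 85]}}

```text
clock: 1.67
tcp_pos: [0.3927, -0.2773, 0.2503]
orientation: [[0.921, 0.39, 0.001], [0.39, -0.921, 0.003], [0.002, -0.003, -1.0]]
wrist_force: [-0.2, 0.5, -1.6]
width: 0.0852
grip_force: 0.0
```

```bash
cat > h.py <<'E'
from plant import *
import cv2, numpy as np
def cal(c):
    k=calibration(c); return np.array(k["camera_matrix"]),np.array(k["extrinsics"])
def px2w(c,u,v,z,K=None,T=None):
    "pixel(s) onto the plane of world height z"
    if K is None: K,T=cal(c)
    p=np.c_[np.atleast_1d(u),np.atleast_1d(v),np.ones(np.size(u))]@np.linalg.inv(K).T
    R=T[:3,:3]; o=-R.T@T[:3,3]; r=p@R
    return o+r*((z-o[2])/r[:,2])[:,None]
def cloud(c,d,K=None,T=None):
    if K is None: K,T=cal(c)
    v,u=np.mgrid[:d.shape[0],:d.shape[1]]
    p=np.stack([(u-K[0,2])/K[0,0]*d,(v-K[1,2])/K[1,1]*d,d],-1)
    return (p-T[:3,3])@T[:3,:3]
E
python3 - <<'E'
from h import *
K,T=cal("wrist"); im,d=grab_frame("wrist"); cv2.imwrite("pics/w1.png",im[:,:,::-1]); np.save("pics/w1.npy",d);np.savez("pics/w1c.npz",K=K,T=T)
print(np.round(-T[:3,:3].T@T[:3,3],3), sense()["tcp_pos"])
for t in("puller","puller_grip"):print(t,mark_of("wrist",t)[:2])
# holder yaw from top depth
d=np.load("pics/top0.npy"); P=cloud("top",d)
for cx,cy in((.561,.118),(.558,-.095)):
    m=(abs(P[...,0]-cx)<.1)&(abs(P[...,1]-cy)<.1)&(P[...,2]>.017)&(P[...,2]<.06)&(d>0)
    q=P[m][:,:2]; r=cv2.minAreaRect((q*1000).astype(np.float32)); print(r, np.percentile(P[m][:,2],[5,50,99]))
# bright cap ring on each
E
```

```text
[ 0.471 -0.244  0.373] [ 0.39176225 -0.28008025  0.25040003]
puller [{'at': [0.4655, -0.2828, 0.0006], 'score': 0.85}]
puller_grip [{'at': [0.4639, -0.2793, 0.0614], 'score': 0.86}]
((565.2907104492188, 122.96185302734375), (90.07838439941406, 129.78744506835938), 84.63276672363281) [0.02040701 0.02562056 0.04320351]
((559.27978515625, -90.37991333007812), (129.5847930908203, 89.890625), 7.548317909240723) [0.02038495 0.02555141 0.03884903]
```

View pics/w1.png

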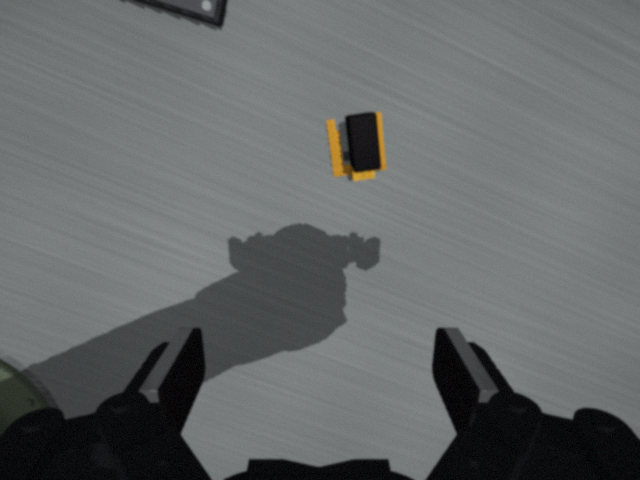

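```bash
python3 - <<'E'
from h import *
c=np.load("pics/w1c.npz");K,T=c["K"],c["T"]; im=cv2.imread("pics/w1.png"); d=np.load("pics/w1.npy")
P=cloud("wrist",d,K,T); sub=np.zeros(d.shape,bool); sub[95:195,310:400]=1
m=sub&(P[...,2]>.07)&(P[...,2]<.09)&(d>0)
r=cv2.minAreaRect((P[m][:,:2]*1000).astype(np.float32)); print("handle depth",r,np.median(P[m][:,2]))
g=im.astype(int); blk=(sub&(g.max(2)<40)).astype(np.uint8)
cn=max(cv2.findContours(blk,0,1)[0],key=cv2.contourArea)[:,0,:]
w=px2w("wrist",cn[:,0],cn[:,1],.08,K,T); print("handle col@.08",cv2.minAreaRect((w[:,:2]*1000).astype(np.float32)))
yel=sub&(g[...,2]-g[...,0]>60)
v,u=np.where(yel); w=px2w("wrist",u,v,.004,K,T); print("fork",cv2.minAreaRect((w[:,:2]*1000).astype(np.float32)))
# cap top
im=cv2.imread("pics/top0.png"); d=np.load("pics/top0.npy");P=cloud("top",d)
m=(np.hypot(P[...,0]-.582,P[...,1]-.121)<.035)&(P[...,2]>.033)
print("cap depth",P[m].mean(0),cv2.minEnclosingCircle((P[m][:,:2]*1000).astype(np.float32)))
s=np.zeros(d.shape,bool); s[248:280,252:284]=1
b=(s&(im.min(2)>105)).astype(np.uint8); cn=max(cv2.findContours(b,0,1)[0],key=cv2.contourArea)[:,0,:]
w=px2w("top",cn[:,0],cn[:,1],.0385); print("cap col",cv2.fitEllipse((w[:,:2]*1000).astype(np.float32)))
E
```

```text
handle depth ((464.708740234375, -281.41241455078125), (40.013641357421875, 20.193370819091797), 31.184375762939453) 0.07884986183653452
handle col@.08 ((462.9068298339844, -278.4961242675781), (37.768497467041016, 24.05380630493164), 30.700477600097656)
fork ((455.4750061035156, -287.0814208984375), (56.292701721191406, 48.28119659423828), 31.004487991333008)
cap depth [0.58507485 0.12096574 0.03993059] ((585.03857421875, 121.31614685058594), 22.16543197631836)
cap col ((586.1575317382812, 120.55883026123047), (43.42695617675781, 43.92097473144531), 16.231653213500977)
```

Emit:
{"method": "play_rows", "body": {"steps": [20, 0, -25, 0, 0, 0.05, 85, 40, 0, -50, 0, 0, 0.1, 85, 60, 1, -75, 0, 0, 0.141, 85, 74, 2, -100, 0, 0, 0.141, 85, 74, 2, -120, 0, 0, 0.141, 85, 74, 2, -120, 0, 0, 0.141, 85, 74, 2, -120, 0, 0, 0.141, 85]}}

```text
clock: 2.4
tcp_pos: [0.463, -0.2819, 0.1293]
orientation: [[0.862, 0.507, -0.003], [0.507, -0.862, 0.002], [-0.001, -0.003, -1.0]]
wrist_force: [-0.3, 0.6, 0.3]
width: 0.0846
grip_force: 0.0
```

```bash
python3 - <<'E'
from h import *
s=sense(); print(s["tcp_pos"],np.degrees(np.arctan2(s["orientation"][1,0],s["orientation"][0,0])),s["orientation"][:,2],s["qpos"])
K,T=cal("wrist"); im,d=grab_frame("wrist"); cv2.imwrite("pics/w2.png",im[:,:,::-1])
P=cloud("wrist",d,K,T)
m=(np.hypot(P[...,0]-.464,P[...,1]+.281)<.04)&(P[...,2]>.07)&(P[...,2]<.09)&(d>0)
print(m.sum(),cv2.minAreaRect((P[m][:,:2]*1000).astype(np.float32)))
E
```

```text
[ 0.46304949 -0.28193732  0.12933472] 30.450096595572106 [-0.00263869  0.00168414 -0.9999951 ] [-3.91277606e+01  2.44042535e+01 -2.17747139e+01  4.39992065e+01
 -2.05517917e-02  1.10422288e+02]
3432 ((464.9944152832031, -281.0227355957031), (40.457550048828125, 20.047624588012695), 31.397205352783203)
```

View pics/w2.png

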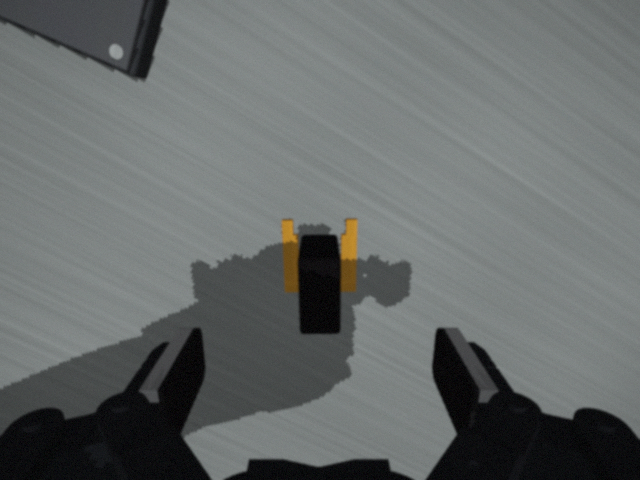

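Emit:
{"method": "play_rows", "body": {"steps": [0, 0, 10, 0, 0, 0.12, 85, 0, 0, 10, 0, 0, 0.24, 85, 0, 0, 10, 0, 0, 0.36, 85, 0, 0, 10, 0, 0, 0.48, 85, 0, 0, 10, 0, 0, 0.6, 85, 0, 0, 10, 0, 0, 0.72, 85, 0, 0, 10, 0, 0, 0.84, 85, 0, 0, 10, 0, 0, 0.96, 85, 0, 0, 10, 0, 0, 1.08, 85, 0, 0, 10, 0, 0, 1.2, 85, 0, 0, 10, 0, 0, 1.32, 85, 0, 0, 10, 0, 0, 1.44, 85]}}

```text
clock: 3.45
tcp_pos: [0.4649, -0.2827, 0.1427]
orientation: [[-0.396, 0.918, 0.003], [0.918, 0.396, -0.002], [-0.003, 0.002, -1.0]]
wrist_force: [-0.3, -0.0, 0.4]
width: 0.0852
grip_force: 0.0
```

Emit:
{"method": "play_rows", "body": {"steps": [0, 0, 0, 0, 0, 0.12, 85, 0, 0, 0, 0, 0, 0.24, 85, 0, 0, 0, 0, 0, 0.36, 85, 0, 0, 0, 0, 0, 0.48, 85, 0, 0, 0, 0, 0, 0.6, 85, 0, 0, 0, 0, 0, 0.72, 85, 0, 0, 0, 0, 0, 0.84, 85, 0, 0, 0, 0, 0, 0.96, 85, 0, 0, 0, 0, 0, 1.08, 85, 0, 0, 0, 0, 0, 1.2, 85, 0, 0, 0, 0, 0, 1.32, 85, 0, 0, 0, 0, 0, 1.44, 85]}}

```text
clock: 4.45
tcp_pos: [0.4649, -0.2827, 0.1427]
orientation: [[-0.962, -0.273, 0.003], [-0.273, 0.962, -0.003], [-0.002, -0.003, -1.0]]
wrist_force: [0.1, 0.6, 0.3]
width: 0.0849
grip_force: 0.0
```

Emit:
{"method": "play_rows", "body": {"steps": [0, 0, 0, 0, 0, 0.12, 85, 0, 0, 0, 0, 0, 0.24, 85, 0, 0, 0, 0, 0, 0.275, 85, 0, 0, 0, 0, 0, 0.275, 85, 0, 0, 0, 0, 0, 0.275, 85]}}

```text
clock: 4.87
tcp_pos: [0.4649, -0.2823, 0.142]
orientation: [[-0.855, -0.518, 0.002], [-0.518, 0.855, -0.002], [-0.001, -0.003, -1.0]]
wrist_force: [0.1, -1.1, -0.7]
width: 0.0847
grip_force: 0.0
```

```bash
python3 - <<'E'
from h import *
s=sense(); print(s["tcp_pos"],np.degrees(np.arctan2(s["orientation"][1,0],s["orientation"][0,0])),s["orientation"][:,2],s["qpos"][5])
K,T=cal("wrist"); im,d=grab_frame("wrist"); cv2.imwrite("pics/w3.png",im[:,:,::-1])
P=cloud("wrist",d,K,T)
m=(np.hypot(P[...,0]-.464,P[...,1]+.281)<.04)&(P[...,2]>.07)&(P[...,2]<.09)&(d>0)
print(m.sum(),cv2.minAreaRect((P[m][:,:2]*1000).astype(np.float32)))
E
```

```text
[ 0.46486278 -0.28233243  0.14202361] -148.78278853090364 [ 0.0021754  -0.00188847 -0.99999585] -70.26376882852064
3047 ((463.820068359375, -281.4796142578125), (40.2478141784668, 20.013660430908203), 31.478015899658203)
```

Emit:
{"method": "play_rows", "body": {"steps": [0, 1, -20, 0, 0, 0.004, 85, 0, 1, -40, 0, 0, 0.004, 85, 0, 1, -60, 0, 0, 0.004, 85, 0, 1, -74, 0, 0, 0.004, 85, 0, 1, -80, 0, 0, 0.004, 85, 0, 1, -80, 0, 0, 0.004, 85, 0, 1, -80, 0, 0, 0.004, 50, 0, 1, -80, 0, 0, 0.004, 30, 0, 1, -80, 0, 0, 0.004, 10, 0, 1, -80, 0, 0, 0.004, 10, 0, 1, -80, 0, 0, 0.004, 10, 0, 1, -80, 0, 0, 0.004, 10]}}

```text
clock: 5.92
tcp_pos: [0.465, -0.2804, 0.0609]
orientation: [[-0.852, -0.524, 0.001], [-0.524, 0.852, -0.001], [-0.0, -0.001, -1.0]]
wrist_force: [-0.0, 0.9, 4.1]
width: 0.0194
grip_force: 58.7
```

Emit:
{"method": "play_rows", "body": {"steps": [0, 0, 0, 0, 0, 0, 10, 0, 0, 0, 0, 0, 0, 10]}}

```text
clock: 6.08
tcp_pos: [0.465, -0.2804, 0.0609]
orientation: [[-0.852, -0.524, 0.001], [-0.524, 0.852, -0.001], [-0.0, -0.001, -1.0]]
wrist_force: [0.2, 0.2, 5.5]
width: 0.0194
grip_force: 59.0
```

Emit:
{"method": "play_rows", "body": {"steps": [0, 0, 5, 0, 0, 0, 10, 0, 0, 25, 0, 0, 0, 10, 0, 0, 55, 0, 0, 0, 10, 5, 15, 85, 0, 0, -0.06, 10, 20, 45, 115, 0, 0, -0.12, 10, 36, 77, 140, 0, 0, -0.18, 10, 52, 110, 160, 0, 0, -0.24, 10, 67, 143, 180, 0, 0, -0.3, 10, 82, 176, 190, 0, 0, -0.36, 10, 97, 210, 190, 0, 0, -0.42, 10, 112, 243, 190, 0, 0, -0.48, 10, 127, 276, 190, 0, 0, -0.54, 10]}}

```text
clock: 7.08
tcp_pos: [0.5917, -0.0022, 0.2505]
orientation: [[-1.0, -0.009, -0.0], [-0.009, 1.0, -0.0], [0.0, -0.0, -1.0]]
wrist_force: [0.6, -0.3, -1.7]
width: 0.0194
grip_force: 58.9
```

Emit:
{"method": "play_rows", "body": {"steps": [15, 32, 0, 0, 0, -0.06, 10, 30, 64, 0, 0, 0, -0.1, 10, 44, 95, 0, 0, 0, -0.104, 10, 53, 115, 0, 0, 0, -0.104, 10, 53, 120, 0, 0, 0, -0.104, 10, 53, 120, 0, 0, 0, -0.104, 10, 53, 120, 0, 0, 0, -0.104, 10]}}

```text
clock: 7.67
tcp_pos: [0.6438, 0.1155, 0.2496]
orientation: [[-0.996, 0.092, -0.002], [0.092, 0.996, -0.001], [0.002, -0.001, -1.0]]
wrist_force: [-0.4, -0.1, -2.0]
width: 0.0193
grip_force: 58.9
```

```bash
python3 - <<'E'
from h import *
s=sense(); print(s["clock"],s["tcp_pos"],np.degrees(np.arctan2(s["orientation"][1,0],s["orientation"][0,0])),s["orientation"][:,2],s["qpos"],s["wrist_force"])
K,T=cal("wrist"); im,d=grab_frame("wrist"); cv2.imwrite("pics/w4.png",im[:,:,::-1]); np.save("pics/w4.npy",d); np.savez("pics/w4c.npz",K=K,T=T)
P=cloud("wrist",d,K,T)
m=(np.hypot(P[...,0]-.585,P[...,1]-.121)<.04)&(P[...,2]>.033)&(P[...,2]<.05)&(d>0)
print(m.sum(),P[m].mean(0),cv2.minEnclosingCircle((P[m][:,:2]*1000).astype(np.float32)))
m=(abs(P[...,0]-.565)<.09)&(abs(P[...,1]-.122)<.09)&(P[...,2]>.018)&(P[...,2]<.05)&(d>0)
print(m.sum(),cv2.minAreaRect((P[m][:,:2]*1000).astype(np.float32)),np.median(P[m][:,2]))
E
```

```text
7.6667 [0.64378913 0.11553512 0.24964999] 174.70176731692544 [-1.73075944e-03 -8.11777575e-04 -9.99998173e-01] [ 3.73064288e+00  3.01036094e+01  6.53660158e+00  6.65349736e+01
 -3.99605888e-02  9.02886541e+00] [-0.41716863 -0.08622199 -1.99539276]
2415 [0.58444911 0.120432   0.03760819] ((584.8812255859375, 120.40403747558594), 22.208003997802734)
16940 ((564.9691162109375, 122.44912719726562), (87.66744995117188, 128.1695556640625), 84.53397369384766) 0.02309625006505303
```

View pics/w4.png

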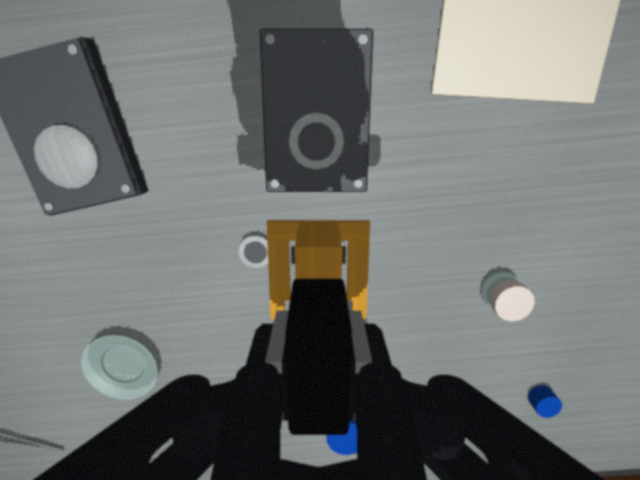

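Emit:
{"method": "play_rows", "body": {"steps": [-25, 2, 0, 0, 0, 0, 10, -55, 5, 0, 0, 0, 0, 10, -90, 8, -10, 0, 0, 0, 10, -112, 10, -40, 0, 0, 0, 10, -115, 10, -75, 0, 0, 0, 10, -115, 10, -110, 0, 0, 0, 10, -115, 10, -140, 0, 0, 0, 10, -115, 10, -152, 0, 0, 0, 10, -115, 10, -152, 0, 0, 0, 10, -115, 10, -152, 0, 0, 0, 10, -115, 10, -152, 0, 0, 0, 10]}}

```text
clock: 8.63
tcp_pos: [0.5306, 0.1251, 0.0997]
orientation: [[-0.996, 0.094, 0.002], [0.094, 0.996, 0.0], [-0.002, 0.0, -1.0]]
wrist_force: [1.2, -0.6, -2.0]
width: 0.0191
grip_force: 58.9
```

```bash
python3 - <<'E'
from h import *
im,d=grab_frame("scene"); cv2.imwrite("pics/s2.png",cv2.resize(im[150:350,270:470,::-1],(800,800))[0:600])
s=sense(); print(s["clock"],s["tcp_pos"],s["orientation"],s["qpos"],s["wrist_force"])
E
```

```text
8.6833 [0.5308831  0.12539717 0.09999529] [[-9.95599644e-01  9.36621766e-02  2.95728593e-03]
 [ 9.36632083e-02  9.95603916e-01  2.12040444e-04]
 [-2.92442528e-03  4.88096279e-04 -9.99995605e-01]] [ 5.53796564e+00  2.65588942e+01 -2.34096553e+01  3.98616287e+01
 -4.25954270e-03  1.09123257e+01] [ 0.83414462  0.66647179 -1.02731839]
```

View pics/s2.png

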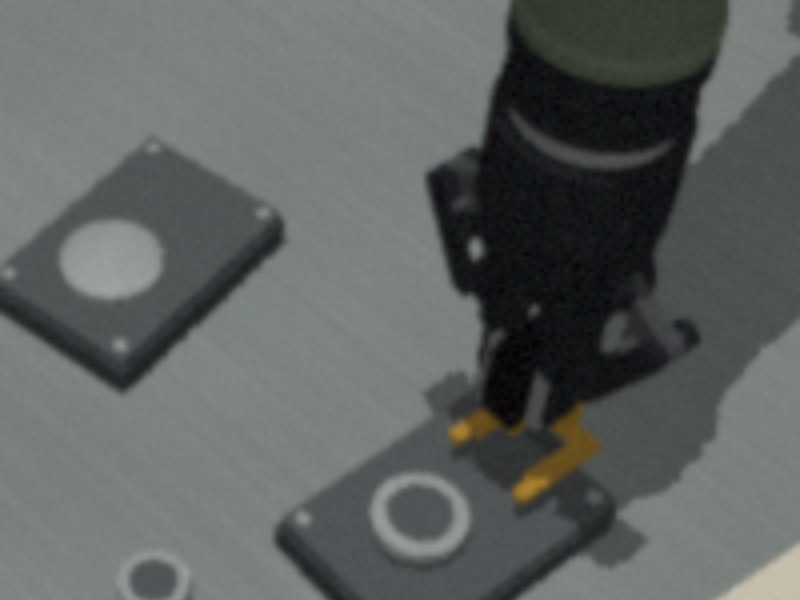

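Emit:
{"method": "play_rows", "body": {"steps": [0, 0, -5, 0, 0, 0, 10, 0, 0, -9, 0, 0, 0, 10, 0, 0, -12, 0, 0, 0, 10, 0, 0, -13, 0, 0, 0, 10, 0, 0, -13, 0, 0, 0, 10, 0, 0, -13, 0, 0, 0, 10]}}

```text
clock: 9.18
tcp_pos: [0.5295, 0.1259, 0.0852]
orientation: [[-0.996, 0.092, -0.0], [0.092, 0.996, -0.0], [0.0, -0.0, -1.0]]
wrist_force: [-0.2, 0.3, -1.1]
width: 0.0193
grip_force: 58.9
```

Emit:
{"method": "play_rows", "body": {"steps": [0, 0, -1, 0, 0, 0, 10, 0, 0, -1, 0, 0, 0, 10, 0, 0, -1, 0, 0, 0, 10]}}

```text
clock: 9.43
tcp_pos: [0.5297, 0.126, 0.0845]
orientation: [[-0.996, 0.093, 0.0], [0.093, 0.996, 0.0], [-0.0, 0.0, -1.0]]
wrist_force: [-1.7, -0.5, 0.5]
width: 0.0196
grip_force: 59.3
```

Emit:
{"method": "play_rows", "body": {"steps": [0, 0, -1, 0, 0, 0, 10, 0, 0, -1, 0, 0, 0, 10, 0, 0, -1, 0, 0, 0, 10]}}

```text
clock: 9.68
tcp_pos: [0.5297, 0.1259, 0.0836]
orientation: [[-0.996, 0.093, 0.0], [0.093, 0.996, 0.0], [-0.0, 0.0, -1.0]]
wrist_force: [-0.4, 0.5, 3.5]
width: 0.0195
grip_force: 59.7
```

Emit:
{"method": "play_rows", "body": {"steps": [0, 0, 2.2, 0, 0, 0, 10, 0, 0, 2.2, 0, 0, 0, 10, 5, -0.5, 2.2, 0, 0, 0, 10, 10, -0.9, 2.2, 0, 0, 0, 10, 15, -1.4, 2.2, 0, 0, 0, 10, 20, -1.9, 2.2, 0, 0, 0, 10, 25, -2.4, 2.2, 0, 0, 0, 10, 29, -2.7, 2.2, 0, 0, 0, 10, 32, -3.0, 2.2, 0, 0, 0, 10, 32, -3.0, 2.2, 0, 0, 0, 10, 32, -3.0, 2.2, 0, 0, 0, 10]}}

```text
clock: 10.6
tcp_pos: [0.5616, 0.1228, 0.0854]
orientation: [[-0.996, 0.093, -0.0], [0.093, 0.996, -0.0], [0.0, -0.0, -1.0]]
wrist_force: [0.3, -0.2, -1.6]
width: 0.0192
grip_force: 58.9
```

```bash
python3 - <<'E'
from h import *
im,d=grab_frame("scene"); cv2.imwrite("pics/s3.png",cv2.resize(im[220:320,330:430,::-1],(800,800))[0:600])
s=sense(); print(s["clock"],s["tcp_pos"],s["orientation"][1],s["wrist_force"],s["moment"])
E
```

```text
10.65 [0.56127875 0.12283837 0.0853469 ] [ 9.26780176e-02  9.95696131e-01 -2.17024455e-05] [-0.21873512 -0.01945086 -1.74102708] [-0.04812448  0.03647683  0.02677548]
```

View pics/s3.png

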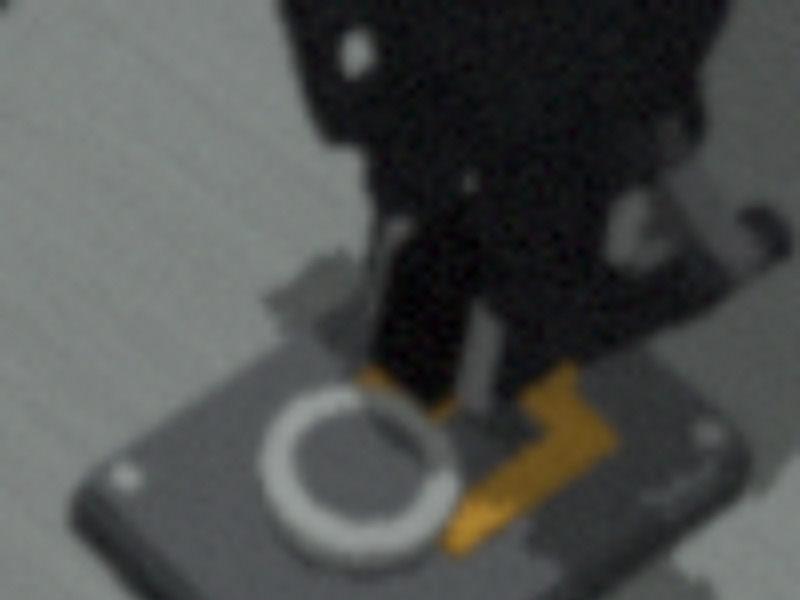

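Emit:
{"method": "play_rows", "body": {"steps": [2, -0.2, 0.5, 0, 0, 0, 10, 4, -0.4, 0.5, 0, 0, 0, 10, 6, -0.6, 0.5, 0, 0, 0, 10, 8, -0.8, 0.5, 0, 0, 0, 10, 10, -0.9, 0.5, 0, 0, 0, 10, 12, -1.1, 0.5, 0, 0, 0, 10, 13.5, -1.3, 0.5, 0, 0, 0, 10, 15, -1.4, 0.5, 0, 0, 0, 10, 15, -1.4, 0.5, 0, 0, 0, 10]}}

```text
clock: 11.4
tcp_pos: [0.5769, 0.1214, 0.086]
orientation: [[-0.996, 0.093, 0.0], [0.093, 0.996, 0.0], [-0.0, 0.0, -1.0]]
wrist_force: [-0.1, 0.2, -1.0]
width: 0.0195
grip_force: 58.9
```

Emit:
{"method": "play_rows", "body": {"steps": [0.5, 0, 0, 0, 0, 0, 10, 1, -0.1, 0, 0, 0, 0, 10, 1.5, -0.1, 0, 0, 0, 0, 10, 2, -0.2, 0, 0, 0, 0, 10, 2, -0.2, 0, 0, 0, 0, 10]}}

```text
clock: 11.82
tcp_pos: [0.5786, 0.1213, 0.086]
orientation: [[-0.996, 0.093, 0.0], [0.093, 0.996, 0.0], [-0.0, 0.0, -1.0]]
wrist_force: [-0.1, -0.1, -1.5]
width: 0.0194
grip_force: 58.9
```

Emit:
{"method": "play_rows", "body": {"steps": [0.5, 0, 0, 0, 0, 0, 10, 1, -0.1, 0, 0, 0, 0, 10, 1.5, -0.1, 0, 0, 0, 0, 10, 1.5, -0.1, 0, 0, 0, 0, 10]}}

```text
clock: 12.15
tcp_pos: [0.5802, 0.1212, 0.086]
orientation: [[-0.996, 0.093, 0.0], [0.093, 0.996, 0.0], [-0.0, 0.0, -1.0]]
wrist_force: [0.8, 0.4, -1.4]
width: 0.0195
grip_force: 58.9
```

Emit:
{"method": "play_rows", "body": {"steps": [0.5, 0, 0, 0, 0, 0, 10, 1, -0.1, 0, 0, 0, 0, 10, 1, -0.1, 0, 0, 0, 0, 10]}}

```text
clock: 12.4
tcp_pos: [0.5812, 0.1211, 0.086]
orientation: [[-0.996, 0.093, 0.0], [0.093, 0.996, 0.0], [-0.0, 0.0, -1.0]]
wrist_force: [-0.3, 0.2, -1.0]
width: 0.0194
grip_force: 58.9
```

Emit:
{"method": "play_rows", "body": {"steps": [0.5, 0, 0, 0, 0, 0, 10, 1, -0.1, 0, 0, 0, 0, 10, 1, -0.1, 0, 0, 0, 0, 10]}}

```text
clock: 12.65
tcp_pos: [0.5822, 0.121, 0.086]
orientation: [[-0.996, 0.093, 0.0], [0.093, 0.996, -0.0], [-0.0, 0.0, -1.0]]
wrist_force: [0.4, -0.1, -1.1]
width: 0.0196
grip_force: 58.9
```

Emit:
{"method": "play_rows", "body": {"steps": [0.5, 0, 0, 0, 0, 0, 10, 1, -0.1, 0, 0, 0, 0, 10, 1, -0.1, 0, 0, 0, 0, 10]}}

```text
clock: 12.9
tcp_pos: [0.5832, 0.1209, 0.086]
orientation: [[-0.996, 0.093, 0.0], [0.093, 0.996, 0.0], [-0.0, 0.0, -1.0]]
wrist_force: [0.1, 0.5, -1.3]
width: 0.0195
grip_force: 58.9
```

Emit:
{"method": "play_rows", "body": {"steps": [0.3, 0, 0, 0, 0, 0, 10, 0.6, -0.1, 0, 0, 0, 0, 10, 0.6, -0.1, 0, 0, 0, 0, 10]}}

```text
clock: 13.15
tcp_pos: [0.5837, 0.1208, 0.086]
orientation: [[-0.996, 0.093, 0.0], [0.093, 0.996, -0.0], [-0.0, -0.0, -1.0]]
wrist_force: [0.2, -0.9, -1.1]
width: 0.0197
grip_force: 58.9
```

Emit:
{"method": "play_rows", "body": {"steps": [0.3, 0, 0, 0, 0, 0, 10, 0.6, -0.1, 0, 0, 0, 0, 10, 0.6, -0.1, 0, 0, 0, 0, 10]}}

```text
clock: 13.4
tcp_pos: [0.5843, 0.1207, 0.086]
orientation: [[-0.996, 0.093, 0.0], [0.093, 0.996, 0.0], [-0.0, 0.0, -1.0]]
wrist_force: [0.6, -0.5, -0.8]
width: 0.0191
grip_force: 58.9
```

Emit:
{"method": "play_rows", "body": {"steps": [0.3, 0, 0, 0, 0, 0, 10, 0.6, -0.1, 0, 0, 0, 0, 10, 0.6, -0.1, 0, 0, 0, 0, 10]}}

```text
clock: 13.65
tcp_pos: [0.5849, 0.1206, 0.086]
orientation: [[-0.996, 0.093, 0.0], [0.093, 0.996, -0.0], [-0.0, -0.0, -1.0]]
wrist_force: [0.6, -0.1, -1.7]
width: 0.0194
grip_force: 58.9
```

Emit:
{"method": "play_rows", "body": {"steps": [0.3, 0, 0, 0, 0, 0, 10, 0.6, -0.1, 0, 0, 0, 0, 10, 0.6, -0.1, 0, 0, 0, 0, 10]}}

```text
clock: 13.9
tcp_pos: [0.5855, 0.1205, 0.086]
orientation: [[-0.996, 0.093, 0.0], [0.093, 0.996, -0.0], [-0.0, 0.0, -1.0]]
wrist_force: [-0.5, -0.7, -1.9]
width: 0.0198
grip_force: 58.9
```

Emit:
{"method": "play_rows", "body": {"steps": [0.3, 0, 0, 0, 0, 0, 10, 0.6, -0.1, 0, 0, 0, 0, 10, 0.6, -0.1, 0, 0, 0, 0, 10]}}

```text
clock: 14.15
tcp_pos: [0.586, 0.1204, 0.086]
orientation: [[-0.996, 0.093, -0.0], [0.093, 0.996, 0.0], [0.0, -0.0, -1.0]]
wrist_force: [0.0, 0.3, -0.7]
width: 0.0196
grip_force: 58.9
```

Emit:
{"method": "play_rows", "body": {"steps": [0.3, 0, 0, 0, 0, 0, 10, 0.6, 0, 0, 0, 0, 0, 10, 0.6, 0, 0, 0, 0, 0, 10]}}

```text
clock: 14.4
tcp_pos: [0.5867, 0.1203, 0.0859]
orientation: [[-0.996, 0.093, 0.0], [0.093, 0.996, -0.0], [-0.0, -0.0, -1.0]]
wrist_force: [-0.1, 0.1, -1.1]
width: 0.0193
grip_force: 58.9
```

Emit:
{"method": "play_rows", "body": {"steps": [0.3, 0, 0, 0, 0, 0, 10, 0.6, -0.1, 0, 0, 0, 0, 10, 0.6, -0.1, 0, 0, 0, 0, 10]}}

```text
clock: 14.65
tcp_pos: [0.5871, 0.1203, 0.0859]
orientation: [[-0.996, 0.093, -0.0], [0.093, 0.996, 0.0], [0.0, 0.0, -1.0]]
wrist_force: [-1.0, 0.7, -1.6]
width: 0.0193
grip_force: 58.9
```

Emit:
{"method": "play_rows", "body": {"steps": [0.4, 0, 0, 0, 0, 0, 10, 0.4, 0, 0, 0, 0, 0, 10, 0.4, 0, 0, 0, 0, 0, 10]}}

```text
clock: 14.9
tcp_pos: [0.5873, 0.1203, 0.0859]
orientation: [[-0.996, 0.093, -0.001], [0.093, 0.996, 0.0], [0.001, -0.0, -1.0]]
wrist_force: [-2.5, -0.1, -0.5]
width: 0.0191
grip_force: 59.0
```

```bash
python3 - <<'E'
from h import *
s=sense(); print(s["tcp_pos"],s["wrist_force"],s["moment"])
E
```

```text
[0.58725107 0.12030725 0.08586614] [-2.47367236 -0.10072262 -0.53072195] [ 0.01213271  0.38128235 -0.01603475]
```

Emit:
{"method": "play_rows", "body": {"steps": [0.4, 0, 0, 0, 0, 0, 10, 0.4, 0, 0, 0, 0, 0, 10, 0.4, 0, 0, 0, 0, 0, 10]}}

```text
clock: 15.15
tcp_pos: [0.5875, 0.1203, 0.0858]
orientation: [[-0.996, 0.093, -0.001], [0.093, 0.996, 0.0], [0.001, -0.0, -1.0]]
wrist_force: [-3.2, 1.0, 0.1]
width: 0.0194
grip_force: 59.1
```

Emit:
{"method": "play_rows", "body": {"steps": [0.2, 0, 0, 0, 0, 0, 10, 0.2, 0, 0, 0, 0, 0, 10, 0.2, 0, 0, 0, 0, 0, 10]}}

```text
clock: 15.4
tcp_pos: [0.5876, 0.1203, 0.0858]
orientation: [[-0.996, 0.093, -0.001], [0.093, 0.996, 0.0], [0.001, -0.0, -1.0]]
wrist_force: [-4.6, 0.3, 0.6]
width: 0.0193
grip_force: 59.1
```

Emit:
{"method": "play_rows", "body": {"steps": [-0.5, 0, 0.5, 0, 0, 0, 10, -0.5, 0, 1, 0, 0, 0, 10, -0.5, 0, 1.5, 0, 0, 0, 10, -0.5, 0, 2, 0, 0, 0, 10, -0.5, 0, 2, 0, 0, 0, 10]}}

```text
clock: 15.82
tcp_pos: [0.5875, 0.1203, 0.0877]
orientation: [[-0.996, 0.093, -0.001], [0.093, 0.996, -0.0], [0.001, -0.0, -1.0]]
wrist_force: [-2.8, 0.8, -3.5]
width: 0.0194
grip_force: 58.7
```

Emit:
{"method": "play_rows", "body": {"steps": [0, 0, 0.4, 0, 0, 0, 10, 0, 0, 0.8, 0, 0, 0, 10, 0, 0, 0.8, 0, 0, 0, 10]}}

```text
clock: 16.07
tcp_pos: [0.5873, 0.1202, 0.0882]
orientation: [[-0.996, 0.093, -0.001], [0.093, 0.996, -0.0], [0.001, -0.0, -1.0]]
wrist_force: [-2.8, 0.3, -8.4]
width: 0.0193
grip_force: 58.8
```

Emit:
{"method": "play_rows", "body": {"steps": [0, 0, 0.25, 0, 0, 0, 10, 0, 0, 0.5, 0, 0, 0, 10, 0, 0, 0.5, 0, 0, 0, 10]}}

```text
clock: 16.32
tcp_pos: [0.587, 0.1202, 0.0886]
orientation: [[-0.996, 0.093, -0.002], [0.093, 0.996, -0.0], [0.002, -0.0, -1.0]]
wrist_force: [-3.6, 0.9, -9.3]
width: 0.0191
grip_force: 58.9
```

Emit:
{"method": "play_rows", "body": {"steps": [0, 0, 0.2, 0, 0, 0, 10, 0, 0, 0.4, 0, 0, 0, 10, 0, 0, 0.4, 0, 0, 0, 10]}}

```text
clock: 16.57
tcp_pos: [0.5868, 0.1203, 0.0892]
orientation: [[-0.996, 0.093, -0.002], [0.093, 0.996, -0.0], [0.002, -0.0, -1.0]]
wrist_force: [-3.6, 0.8, -11.2]
width: 0.0195
grip_force: 58.9
```

Emit:
{"method": "play_rows", "body": {"steps": [0, 0, 0.2, 0, 0, 0, 10, 0, 0, 0.4, 0, 0, 0, 10, 0, 0, 0.4, 0, 0, 0, 10]}}

```text
clock: 16.82
tcp_pos: [0.5873, 0.1203, 0.0903]
orientation: [[-0.996, 0.093, -0.001], [0.093, 0.996, -0.0], [0.001, -0.0, -1.0]]
wrist_force: [-6.6, 0.1, -6.3]
width: 0.0197
grip_force: 59.3
```

Emit:
{"method": "play_rows", "body": {"steps": [0, 0, 0.2, 0, 0, 0, 10, 0, 0, 0.4, 0, 0, 0, 10, 0, 0, 0.4, 0, 0, 0, 10]}}

```text
clock: 17.07
tcp_pos: [0.5875, 0.1203, 0.0913]
orientation: [[-0.996, 0.093, -0.0], [0.093, 0.996, -0.0], [0.0, -0.0, -1.0]]
wrist_force: [-5.8, 0.2, -4.2]
width: 0.0193
grip_force: 59.6
```

Emit:
{"method": "play_rows", "body": {"steps": [-0.4, 0, 0.5, 0, 0, 0, 10, -0.6, 0, 1, 0, 0, 0, 10, -0.6, 0, 1.5, 0, 0, 0, 10, -0.6, 0, 2, 0, 0, 0, 10, -0.6, 0, 2.5, 0, 0, 0, 10, -0.6, 0, 3, 0, 0, 0, 10]}}

```text
clock: 17.57
tcp_pos: [0.5897, 0.1203, 0.0959]
orientation: [[-0.996, 0.093, 0.006], [0.093, 0.996, 0.0], [-0.006, 0.001, -1.0]]
wrist_force: [0.3, 0.9, -1.6]
width: 0.0192
grip_force: 60.2
```

Emit:
{"method": "play_rows", "body": {"steps": [0, 0, 0.5, 0, 0, 0, 10, 0, 0, 1, 0, 0, 0, 10, 0, 0, 1.5, 0, 0, 0, 10, 0, 0, 2, 0, 0, 0, 10, 0, 0, 2.5, 0, 0, 0, 10, 0, 0, 3, 0, 0, 0, 10, 0, 0, 3.5, 0, 0, 0, 10, 0, 0, 4, 0, 0, 0, 10]}}

```text
clock: 18.23
tcp_pos: [0.5871, 0.1203, 0.0974]
orientation: [[-0.996, 0.093, -0.0], [0.093, 0.996, -0.0], [0.0, -0.0, -1.0]]
wrist_force: [-1.1, 0.4, -1.7]
width: 0.019
grip_force: 60.2
```

Emit:
{"method": "play_rows", "body": {"steps": [0, 0, 1, 0, 0, 0, 10, 0, 0, 2, 0, 0, 0, 10, 0, 0, 3, 0, 0, 0, 10, 0, 0, 4, 0, 0, 0, 10, 0, 0, 6, 0, 0, 0, 10, 0, 0, 8, 0, 0, 0, 10, 0, 0, 11, 0, 0, 0, 10, 0, 0, 14, 0, 0, 0, 10, 0, 0, 17, 0, 0, 0, 10, 0, 0, 19, 0, 0, 0, 10, 0, 0, 20, 0, 0, 0, 10, 0, 0, 20, 0, 0, 0, 10]}}

```text
clock: 19.23
tcp_pos: [0.5874, 0.1203, 0.1179]
orientation: [[-0.996, 0.093, 0.001], [0.093, 0.996, 0.0], [-0.001, 0.0, -1.0]]
wrist_force: [-0.0, 0.3, -2.3]
width: 0.0194
grip_force: 60.2
```

```bash
python3 - <<'E'
from h import *
im,d=grab_frame("scene"); cv2.imwrite("pics/s4.png",cv2.resize(im[200:320,310:470,::-1],(800,600)))
s=sense(); print(s["clock"],s["tcp_pos"],s["orientation"],s["wrist_force"],s["moment"])
print(mark_of("scene","cap")[:4],mark_of("scene","board")[:1])
d=np.load("pics/top0.npy"); P=cloud("top",d)
im=cv2.imread("pics/top0.png"); m=(im.min(2)>150).astype(np.uint8); m[:, :140]=0;m[:260]=0;m[:,230:]=0
v,u=np.where(m); w=px2w("top",u,v,.005); print(cv2.minAreaRect((w[:,:2]*1000).astype(np.float32)))
E
```

```text
19.2833 [0.58721754 0.12030329 0.11763955] [[-9.95698237e-01  9.26549891e-02  2.70913576e-04]
 [ 9.26550057e-02  9.95698271e-01  4.92128227e-05]
 [-2.65188366e-04  7.41026197e-05 -9.99999962e-01]] [ 0.29856175  0.72860372 -2.38479743] [ 0.01809995 -0.01653618 -0.01529259]
[{'at': [0.6832, 0.0519, -0.0017], 'score': 0.8}, {'at': [0.5867, 0.1198, 0.0556], 'score': 0.73}, {'at': [0.6844, 0.1204, 0.0029], 'score': 0.51}] [{'at': [0.4804, 0.3001, -0.0005], 'score': 0.85}]
((479.489990234375, 304.4127197265625), (140.90777587890625, 180.6270294189453), 81.47480010986328)
```

View pics/s4.png

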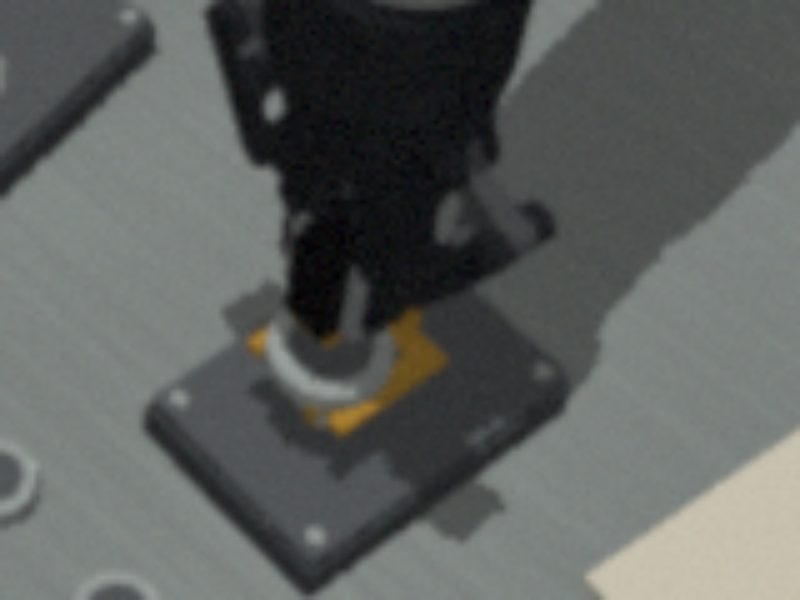

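Emit:
{"method": "play_rows", "body": {"steps": [-1, 3, 0, 0, 0, 0, 10, -3, 9, 0, 0, 0, 0, 10, -7, 18, 0, 0, 0, 0, 10, -11, 30, 0, 0, 0, 0, 10, -16, 43, 0, 0, 0, 0, 10, -21, 57, 0, 0, 0, 0, 10, -26, 71, 0, 0, 0, 0, 10, -31, 85, 0, 0, 0, 0, 10, -36, 98, 0, 0, 0, 0, 10, -41, 110, 0, 0, 0, 0, 10, -45, 121, 0, 0, 0, 0, 10, -48, 130, 0, 0, 0, 0, 10]}}

```text
clock: 20.38
tcp_pos: [0.5384, 0.2518, 0.1175]
orientation: [[-0.996, 0.092, -0.0], [0.092, 0.996, 0.0], [0.0, -0.0, -1.0]]
wrist_force: [0.2, -1.2, -1.6]
width: 0.0193
grip_force: 60.2
```

Emit:
{"method": "play_rows", "body": {"steps": [-3, 9, 0, 0, 0, 0, 10, -7, 19, 0, 0, 0, 0, 10, -11, 29, 0, 0, 0, 0, 10, -14, 38, 0, 0, 0, 0, 10, -17, 44, 0, 0, 0, 0, 10, -18, 47, 0, 0, 0, 0, 10, -18, 48, 0, 0, 0, 0, 10, -18, 48, 0, 0, 0, 0, 10, -18, 48, 0, 0, 0, 0, 10]}}

```text
clock: 21.13
tcp_pos: [0.5214, 0.2979, 0.1175]
orientation: [[-0.996, 0.093, 0.0], [0.093, 0.996, -0.0], [-0.0, -0.0, -1.0]]
wrist_force: [-0.3, -0.2, -1.8]
width: 0.0197
grip_force: 60.1
```

```bash
python3 - <<'E'
from h import *
im,d=grab_frame("scene"); cv2.imwrite("pics/s5.png",cv2.resize(im[210:390,400:600,::-1],(660,594)))
s=sense(); print(s["clock"],s["tcp_pos"],s["orientation"][:,0],s["wrist_force"],s["moment"])
print(mark_of("scene","cap")[:4])
E
```

```text
21.1833 [0.52134077 0.2978859  0.11746548] [-9.95641024e-01  9.32681374e-02 -8.04215367e-05] [-0.67603747  0.087863   -0.44310172] [-0.02451514 -0.02126918  0.02006537]
[{'at': [0.5176, 0.297, 0.0558], 'score': 0.82}, {'at': [0.6832, 0.0506, -0.0049], 'score': 0.78}, {'at': [0.6846, 0.1195, 0.0005], 'score': 0.67}]
```

View pics/s5.png

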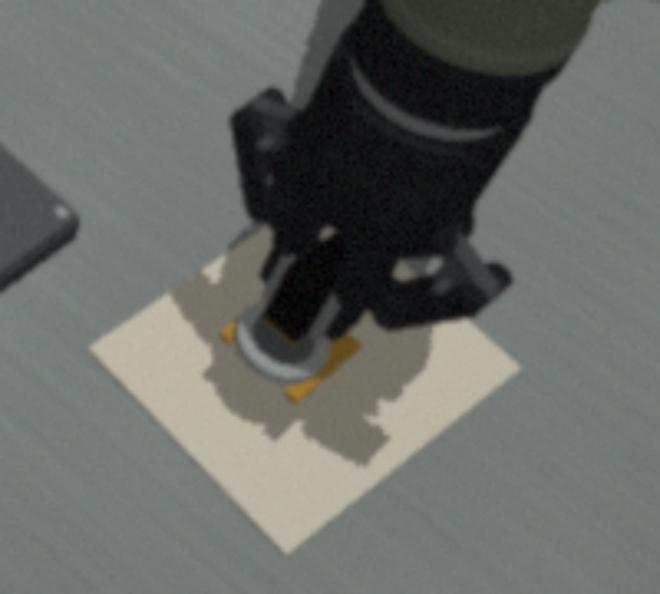

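Emit:
{"method": "play_rows", "body": {"steps": [0, 0, -3, 0, 0, 0, 10, 0, 0, -9, 0, 0, 0, 10, 0, 0, -17, 0, 0, 0, 10, 0, 0, -26, 0, 0, 0, 10, 0, 0, -34, 0, 0, 0, 10, 0, 0, -40, 0, 0, 0, 10, 0, 0, -44, 0, 0, 0, 10, 0, 0, -46, 0, 0, 0, 10, 0, 0, -47, 0, 0, 0, 10, 0, 0, -48, 0, 0, 0, 10]}}

```text
clock: 22.07
tcp_pos: [0.5213, 0.2984, 0.0695]
orientation: [[-0.996, 0.093, 0.0], [0.093, 0.996, 0.0], [-0.0, 0.0, -1.0]]
wrist_force: [-0.0, -0.0, -2.4]
width: 0.0192
grip_force: 60.1
```

Emit:
{"method": "play_rows", "body": {"steps": [0, 0, -0.6, 0, 0, 0, 10, 0, 0, -1.2, 0, 0, 0, 10, 0, 0, -1.8, 0, 0, 0, 10, 0, 0, -2.2, 0, 0, 0, 10, 0, 0, -2.2, 0, 0, 0, 10, 0, 0, -2.2, 0, 0, 0, 10]}}

```text
clock: 22.57
tcp_pos: [0.5212, 0.2983, 0.0674]
orientation: [[-0.996, 0.093, 0.0], [0.093, 0.996, 0.0], [-0.0, 0.0, -1.0]]
wrist_force: [-0.1, 0.4, -1.0]
width: 0.0194
grip_force: 60.1
```

Emit:
{"method": "play_rows", "body": {"steps": [-1, 0.1, 0, 0, 0, 0, 10, -3, 0.3, 0, 0, 0, 0, 10, -6, 0.6, 0, 0, 0, 0, 10, -10, 0.9, 0, 0, 0, 0, 10, -15, 1.4, 0, 0, 0, 0, 10, -21, 2, 0, 0, 0, 0, 10, -28, 2.6, 0, 0, 0, 0, 10, -36, 3.4, 0, 0, 0, 0, 10, -44, 4.1, 0, 0, 0, 0, 10, -52, 4.9, 0, 0, 0, 0, 10, -57, 5.4, 0, 0, 0, 0, 10, -58, 5.4, 0, 0, 0, 0, 10]}}

```text
clock: 23.57
tcp_pos: [0.4616, 0.3037, 0.0672]
orientation: [[-0.996, 0.092, -0.001], [0.092, 0.996, -0.0], [0.001, -0.0, -1.0]]
wrist_force: [0.6, 0.3, 0.1]
width: 0.0193
grip_force: 60.1
```

Emit:
{"method": "play_rows", "body": {"steps": [0, 0, 0, 0, 0, 0, 10, 0, 0, -0.7, 0, 0, 0, 10, 0, 0, -1.4, 0, 0, 0, 10, 0, 0, -1.4, 0, 0, 0, 10]}}

```text
clock: 23.9
tcp_pos: [0.4638, 0.3037, 0.066]
orientation: [[-0.996, 0.093, 0.001], [0.093, 0.996, 0.0], [-0.001, 0.0, -1.0]]
wrist_force: [0.6, -0.4, -0.3]
width: 0.0198
grip_force: 60.3
```

```bash
python3 - <<'E'
from h import *
im,d=grab_frame("scene"); cv2.imwrite("pics/s6.png",cv2.resize(im[210:390,400:600,::-1],(660,594)))
s=sense(); print(s["clock"],s["tcp_pos"],s["orientation"][:,0],s["wrist_force"],s["moment"])
print(mark_of("scene","cap")[:4])
E
```

```text
23.95 [0.46373625 0.30373221 0.06595864] [-9.95659873e-01  9.30647826e-02 -6.02185586e-04] [-0.45806636 -0.03058533 -0.53121245] [ 0.05063651 -0.09611231 -0.02751829]
[{'at': [0.5204, 0.2987, 0.0083], 'score': 0.63}, {'at': [0.6859, 0.1182, 0.0006], 'score': 0.6}, {'at': [0.683, 0.0467, -0.0031], 'score': 0.53}, {'at': [0.5855, 0.1194, 0.02], 'score': 0.23}]
```

View pics/s6.png

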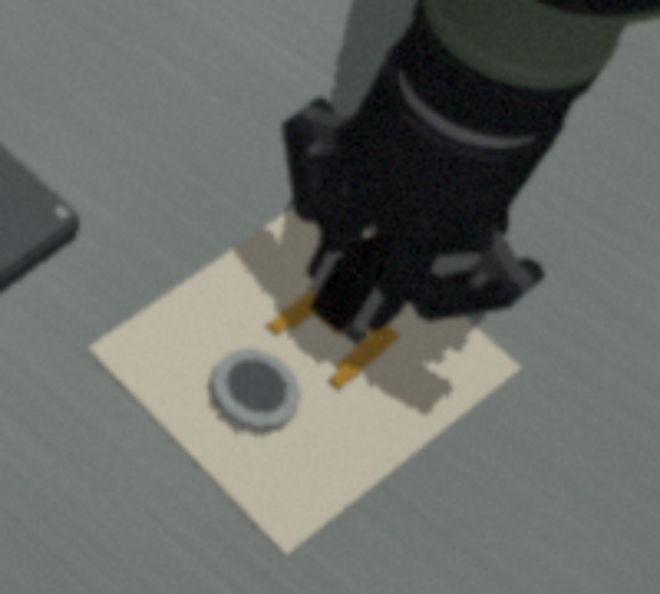

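Emit:
{"method": "play_rows", "body": {"steps": [0, 0, -0.5, 0, 0, 0, 10, 0, 0, -0.5, 0, 0, 0, 10, 0, 0, -0.5, 0, 0, 0, 22, 0, 0, -0.5, 0, 0, 0, 26, 0, 0, -0.5, 0, 0, 0, 36, 0, 0, -0.5, 0, 0, 0, 50, 0, 0, -0.5, 0, 0, 0, 65, 0, 0, -0.5, 0, 0, 0, 65, 0, 0, -0.5, 0, 0, 0, 65]}}

```text
clock: 24.75
tcp_pos: [0.4631, 0.3037, 0.0653]
orientation: [[-0.996, 0.093, -0.0], [0.093, 0.996, -0.0], [0.0, -0.0, -1.0]]
wrist_force: [0.5, -0.3, 0.1]
width: 0.0647
grip_force: 0.0
```

Emit:
{"method": "play_rows", "body": {"steps": [0, 0, 5, 0, 0, 0, 65, 0, 0, 15, 0, 0, 0, 65, 0, 0, 30, 0, 0, 0, 65, 0, 0, 50, 0, 0, 0, 65, 0, 0, 80, 0, 0, 0, 65, -30, 0, 110, 0, 0, 0, 65, -60, 0, 130, 0, 0, 0, 65, -70, 0, 140, 0, 0, 0, 65, -70, 0, 140, 0, 0, 0, 65, -70, 0, 140, 0, 0, 0, 65, -70, 0, 140, 0, 0, 0, 65]}}

```text
clock: 25.67
tcp_pos: [0.3939, 0.3037, 0.2051]
orientation: [[-0.996, 0.093, 0.001], [0.093, 0.996, 0.0], [-0.001, 0.0, -1.0]]
wrist_force: [0.2, -0.2, -0.5]
width: 0.0647
grip_force: 0.0
```

```bash
python3 - <<'E'
from h import *
im,d=grab_frame("scene"); P=cloud("scene",d)
print(sense()["clock"],mark_of("scene","cap")[:3],mark_of("scene","puller")[:1],mark_of("scene","puller_grip")[:1])
for c,z0,z1 in(((.52,.298),.012,.04),((.463,.304),.07,.1)):
    m=(np.hypot(P[...,0]-c[0],P[...,1]-c[1])<.035)&(P[...,2]>z0)&(P[...,2]<z1); q=P[m]; print(q.mean(0),np.percentile(q[:,2],[5,50,95]))
E
```

```text
25.7167 [{'at': [0.6848, 0.0487, -0.0031], 'score': 0.73}, {'at': [0.7884, -0.1104, -0.0024], 'score': 0.57}, {'at': [0.5176, 0.2983, 0.008], 'score': 0.56}] [{'at': [0.459, 0.3029, -0.0011], 'score': 0.76}] []
[0.52271648 0.29661725 0.01891565] [0.01557498 0.01918386 0.02145809]
[0.46652706 0.30347389 0.08224957] [0.0722278  0.08376748 0.08610872]
```

Cap top is at 0.019–0.0195 m and the handle top at about 0.085 m, as both should be when standing upright on the board.

```bash
python3 -c "
from plant import *
print(hand_in())"
```

```text
the job is handed in; nothing more can be done
None
```

I handed the job in at about 26 s: the cap was pulled off straight up and stands upright on the white board. The puller stands upright about 57 mm from the cap with its fork clear. The last depth reading agreed with both standing upright, but `hand_in()` returned no verdict.

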